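# Register an access panel, line up its quarter-turn fastener and hold it pressed home

### The job

The access panel lies loose and out of place on the sprung gasket of the instrument housing. First slide it snugly into the corner against both steel stops, then turn the wing of its quarter-turn fastener clockwise until the wing lines up with the two engraved marks on the panel, and then press the panel straight down until it sits fully home on the frame. Finish while still holding it pressed down: do not let go, and leave the objects beside the housing where they are.

Things in the scene. Friction and masses are not known exactly. Their poses are not given: they have to be found in the camera images.
- housing: fixed low grey instrument housing with an aluminium frame as its top, 180 (its x) x 150 (its y) x 50 mm; origin at the centre of its underside on the bench, x towards the side with the cable gland. Two steel stop bars, 10 mm wide and 12 mm high, stand on the frame in an L: one along the +x edge, one along the +y edge of the panel's place
- seat (a point): point on the frame's top (50 mm above the bench) where the panel's origin is when it lies against both stops and fully home; axes as the housing's. Here stands a flat steel tongue, 24 mm along x, 4 mm wide, 4.5 mm high: it blocks the panel from going down unless the panel is against the stops and the fastener's slot is over the tongue
- panel: loose aluminium panel, 120 (its x) x 90 (its y) x 6 mm, 0.25 to 0.5 kg with its fastener; origin at the centre of its underside, z up, x within 0.15 rad of the housing's x. Starts 12 to 28 mm short of each stop, flat on the gasket 5 mm above the frame, and slides with 1 to 4 N (more if also pressed down). Two black engraved lines on top run along x beside the fastener
- gasket (a joint): how far the black film-faced gasket is pressed in (m): a sprung ring, 114 x 84 mm, round the seat; 0 = standing 5 mm above the frame, 0.005 = level with it, panel home. Pressing the panel home takes about 8 to 12 N down at its middle; it springs back up when the push ends
- fastener (a joint): angle of the fastener in the panel (rad), on the vertical axis through the panel's origin: 0 = wing and slot along the panel's x, in line with the marks; positive = counterclockwise from above; starts at 0.9 to 1.4. No click or end stop at 0 (travel -0.7 to 1.7); turns with 0.02 N m and stays where left. The slot in its underside is 9 mm wide, 6.5 mm deep, along the wing
- wing (a point): middle of the fastener's wing, on the turning axis, 20 mm above the panel's underside; x runs along the wing. The wing is a dark steel bar 30 mm long (x), 9 mm wide (y), 18 mm high on a round flange 34 mm across; the flange's top is 10.5 mm, the wing's top 28.5 mm above the panel's underside
- specimen_1: bystander: small black mounted specimen, a cylinder 30 mm across and 21 mm high, on the bench at the housing's -y side; origin at its underside. Not to be disturbed
- die_plug_0: bystander: bare steel cylinder 29 mm across and 30 mm high, on the bench at the housing's -x side; origin at its underside. Not to be disturbed
- screwdriver_flat: bystander: screwdriver 169 mm long and 25 mm thick, lying on the bench at the housing's +y side. Not to be disturbed
There are look-alikes about, which are no part of the job. What is shaped like the panel but brown is not meant.

How it is judged:
On the way, in this order (a step that is already met when the one before it is completed fails the run):
1. the panel lies square against both stops (within 2.5 mm and 0.05 rad), the fastener not yet turned into line (x of panel in the frame of seat between -0.0025 and 0.0025 m and y of panel in the frame of seat between -0.0025 and 0.0025 m and angle between the x axis of panel and the x axis of housing, either way round below 0.05 rad and value of joint fastener above 0.3 rad), for 0.2 s.
2. the fastener's wing and slot are in line with the marks (within 0.17 rad) (value of joint fastener between -0.17 and 0.17 rad), for 0.2 s.
At the end, for the whole second after the job is handed in: the panel lies within 2.5 mm of its place against both stops (square within 0.05 rad) and is pressed down to within 1 mm of the frame, level and at rest; the fastener is within 0.17 rad of the marks; the robot still bears on the panel with over 3 N (all of step 2 and x of panel in the frame of seat between -0.0025 and 0.0025 m and y of panel in the frame of seat between -0.0025 and 0.0025 m and angle between the x axis of panel and the x axis of housing, either way round below 0.05 rad and z of panel in the frame of seat below 0.001 m and angle between panel's own z axis and vertical below 0.03 rad and linear speed of panel below 0.01 m/s and contact force between any of the fingers, the arm and panel above 3 N); the arm keeps its last pose, push and grip.
It fails at once if a bystander is pushed more than 20 mm (distance of any of specimen_1, die_plug_0, screwdriver_flat from where it was at the start of the episode above 0.02 m).
It also fails if it takes over 67 s, if anything falls off the work surface, if the arm or the gripper's body presses on something with over 40 N, if the wrist force passes 120 N, or if a joint passes its speed limit or range.

### The arm

A 6-joint arm with a two-finger parallel gripper is mounted at the origin on a cart in front of the work surface, level with it; the furniture and walls round the work are solid. World frame = base frame: x ahead of the robot, y to its left, z up, the work surface at z = 0. Lengths are in m, angles in rad, forces in N, time in s.
With the tool pointing down it reaches from about 0.325 to 1 m from the base axis. Payload 5.1 kg.
Tool frame: the origin (TCP) lies between the finger pads; the fingertips stand bot.tcp_to_tips ahead of it and the grasp point (between the pads) lies 2 mm behind it (bot.tcp_to_tips is the distance from the TCP to the fingertips, in m); x points along the fingers, y is the direction in which the jaws open and shut, and the axes are right-handed (so a half turn about x gives the same grasp; the last joint's range is limited). The gripper opens to 85 mm and grips with 20 to 120 N. Pads are 22 mm wide; open, the fingers measure 114 mm over their backs; the gripper's body (76 mm by 85 mm) begins 54 mm behind the grasp point. The pads swing forward as they close: fully open they stand 13 mm farther back than shut.
Start: joints at [-1.186, 0.124, 1.65, -0, 1.367, -0.083], TCP at [0.293, -0.58, 0.214] pointing down, gripper open.
Joint ranges: [-2.61, 2.61], [-1.02, 2.33], [0.03, 2.71], [-1.35, 4.49], [0.32, 2.68], [-2.91, 2.91]. Speed limits (rad/s): [2.57, 2.57, 3.14, 3.14, 3.14, 3.14].

### API

Orientations are given as a unit quaternion [w, x, y, z].
In Python, from workcell import bot gives the robot as it stands.
- The arm moves only by the tool send_rows, never from a script. Its argument "targets" is one flat list of numbers, 7 for each row, row after row: the turn, a rotation vector about the tool's x, y, z in rad, then the shift along the tool's x, y, z in m, then the opening in per cent of the stroke, from 0 (shut) to 100 (fully open). A call has 1 to 12 rows; each row shifts and turns the commanded pose from where the row before left it, along the tool's axes as they then stand; what a row does not reach is not made up. A row lasts 1/8 s, in which the tool goes at most 62.5 mm and 10.7 degrees, less where a joint would pass 70% of its speed; a pose out of reach is approached as far as the arm can. A call is refused whole if a number of a shift passes 0.0625 or a number of a turn 0.188, either way. A call with a gripper value outside its range is refused whole. The fingers move at their own pace and stop on an object; "squeeze" is the grip in N (left out, the last holds). Time passes only in rows, so rows that do not move let the fingers close. It gives the time, the measured TCP pose, the force and the opening at its end, in the units of the state.
- bot.state(): the state, without advancing time (a new reading comes with each control period).
- bot.get_image(name): name is "scene" or "side" or "wrist"; returns a dict with "frame" (480x640x3 uint8, red, green, blue), "fx", "fy", "cx", "cy" (pixels), "D" ([k1, k2, p1, p2, k3] as OpenCV has them; the pictures are not rectified), "xyz" and "attitude" of the camera in the world. Camera axes: x right, y up, looking along -z (the intrinsics and any distortion apply to the point x, -y, -z); pixel columns grow to the right and rows downward; lengths in m; the calibration is good to about 2 mm. A picture is of the moment at which its call begins. There is no depth.
- bot.finish_job(): hands the job in, once; it reports no verdict.
The state is a dict: "time_s": time; "joint_pos": joint angles; "joint_velocities": joint speeds; "joint_efforts": joint torques, N m; "position": TCP position; "ee_rot": TCP orientation; "wrist_force": force on the tool from outside, world axes, zero at the start; "torque": the same for the moment, N m; "width": opening from 0.0 (shut) to 1.0 (fully open).
Only numpy, scipy, OpenCV 4.12 (cv2) and the standard library are available. Lean on these libraries where they do the work, as an engineer would, in place of code of your own. Each camera call takes 0.05 s, during which the arm holds its last target.

## Working session

There is one attempt and no reset: what is moved stays moved. The work goes in short steps, Python scripts to look and compute and a tool call to move; the robot and the scene stay as the last step left them, time stands still between calls to the robot, and variables do not carry over. Pictures are saved under pics/ and viewed, and the job is handed in when it is done.

Besides the shell and the picture viewer there is one more tool, called after "Emit:" as name(argument=value, ...) on one line, values as JSON. send_rows: Moves the arm, as the interface text tells. Its arguments: {"type":"object","properties":{"targets":{"type":"array","items":{"type":"number"}},"squeeze":{"type":"number"}},"required":["targets"]}

```bash
ls; mkdir -p pics
python3 - <<'E'
from workcell import bot
import cv2
print(bot.state(), bot.tcp_to_tips)
for n in ["scene","side","wrist"]:
    d=bot.get_image(n); cv2.imwrite(f"pics/{n}0.png",d["frame"][:,:,::-1]); print(n,{k:v for k,v in d.items() if k!="frame"})
E
```

```text
pics
{'time_s': 0.0, 'joint_pos': array([-1.18561513e+00,  1.24522993e-01,  1.65170317e+00, -3.35819452e-05,
        1.36751278e+00, -8.25901769e-02]), 'joint_velocities': array([ 6.15762501e-04,  9.97043032e-05,  1.89818134e-03, -4.88759879e-04,
       -1.70243227e-05, -2.19476417e-04]), 'joint_efforts': array([ 6.01533065e-04, -4.23616898e+01, -3.65450299e+01, -5.53376685e-05,
        6.78307086e-03, -2.95253827e-06]), 'position': array([ 0.29280408, -0.57956982,  0.21252425]), 'ee_rot': array([-0.16313232, -0.68772771, -0.16462912,  0.68797943]), 'wrist_force': array([ 0.47032102, -0.14250577,  0.99488444]), 'torque': array([ 0.03565078, -0.01460236,  0.01843545]), 'width': 1.003432467373959} 0.017
scene {'fx': 601.7734718861467, 'fy': 601.7734718861467, 'cx': 316.5259324244444, 'cy': 240.71020551193624, 'D': array([-0.01811104,  0.        ,  0.        ,  0.        ,  0.        ]), 'xyz': array([-0.13817927,  0.38807319,  1.00240792]), 'attitude': array([-0.48218189, -0.18386923,  0.31706672,  0.79571442])}
side {'fx': 525.3500620680929, 'fy': 525.3500620680929, 'cx': 320.5410120720852, 'cy': 242.3574240978036, 'D': array([-0.14606607,  0.        ,  0.        ,  0.        ,  0.        ]), 'xyz': array([0.37111434, 0.96861526, 0.53944599]), 'attitude': array([-0.08926917, -0.06763366,  0.54136188,  0.83329707])}
wrist {'fx': 344.0866266775344, 'fy': 344.0866266775344, 'cx': 322.3179166661781, 'cy': 241.89475644168968, 'D': array([0.01322581, 0.        , 0.        , 0.        , 0.        ]), 'xyz': array([ 0.35948064, -0.54801257,  0.37390291]), 'attitude': array([ 0.84308817, -0.12299752,  0.0765782 , -0.51788969])}
```

View pics/scene0.png

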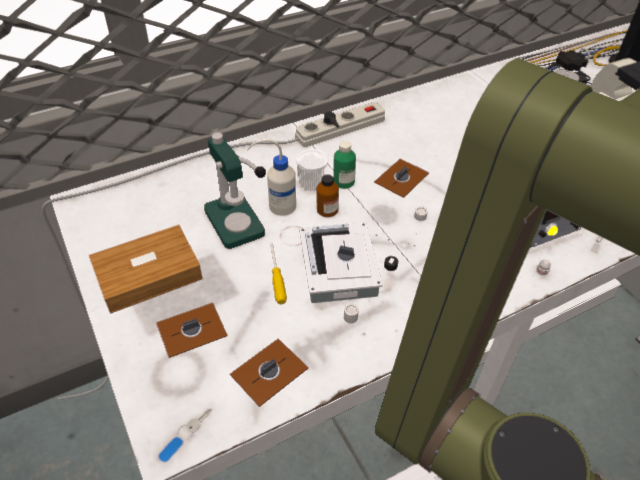

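View pics/side0.png

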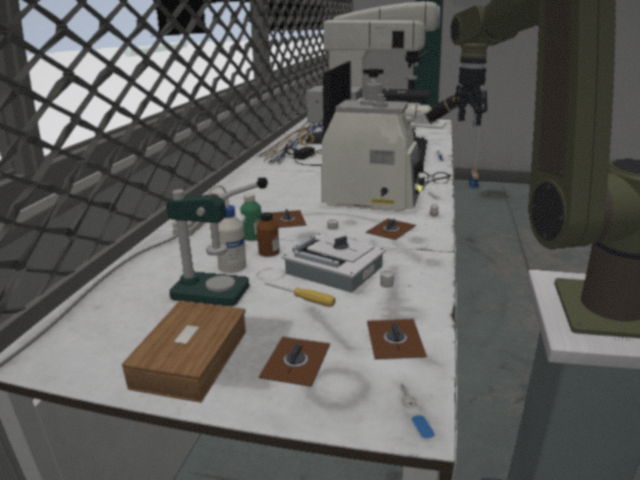

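View pics/wrist0.png

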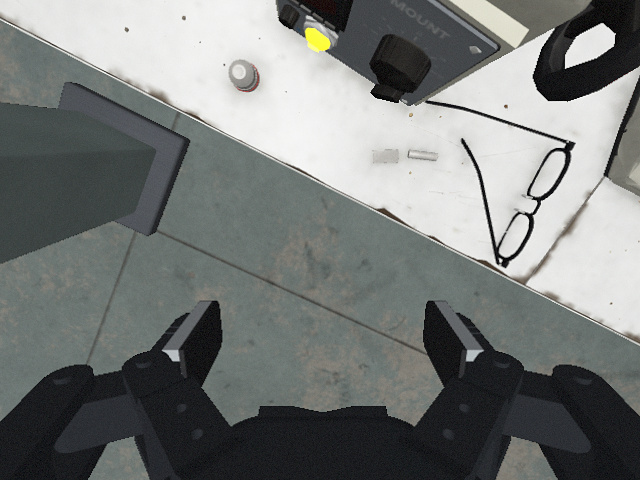

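Scene view: the housing is at about (340,262) with the grey panel on it and its wing at (346,253). The brown plates at (402,177), (192,328) and (269,370) are look-alikes. The next step is an enlarged crop and positions.

```bash
cat > h.py <<'E'
import numpy as np, cv2
from scipy.spatial.transform import Rotation as R
from workcell import bot
def rot(q): return R.from_quat([q[1],q[2],q[3],q[0]]).as_matrix()
def K(d): return np.array([[d["fx"],0,d["cx"]],[0,d["fy"],d["cy"]],[0,0,1.]])
def cast(d,px,z):
    px=np.asarray(px,float).reshape(-1,1,2)
    n=cv2.undistortPoints(px,K(d),d["D"]).reshape(-1,2)
    v=np.c_[n[:,0],-n[:,1],-np.ones(len(n))]@rot(d["attitude"]).T
    o=np.asarray(d["xyz"]); t=(z-o[2])/v[:,2]
    return o+v*t[:,None]
def proj(d,P):
    P=np.atleast_2d(P); c=(P-d["xyz"])@rot(d["attitude"])
    c=c*[1,-1,-1]
    return cv2.projectPoints(c,np.zeros(3),np.zeros(3),K(d),d["D"])[0].reshape(-1,2)
E
python3 - <<'E'
from h import *
d=bot.get_image("scene"); s=bot.get_image("side")
a=d["frame"][215:335,250:410,::-1]; cv2.imwrite("pics/c1.png",cv2.resize(a,None,fx=5,fy=5,interpolation=cv2.INTER_CUBIC))
a=s["frame"][215:315,265:405,::-1]; cv2.imwrite("pics/c2.png",cv2.resize(a,None,fx=5,fy=5,interpolation=cv2.INTER_CUBIC))
print(cast(d,[[346,253],[340,262]],0.06),cast(s,[[341,243]],.08))
E
```

```text
[[ 0.57336672 -0.07230572  0.06      ]
 [ 0.55729781 -0.04876852  0.06      ]] [[ 0.56475442 -0.04682923  0.08      ]]
```

View pics/c1.png

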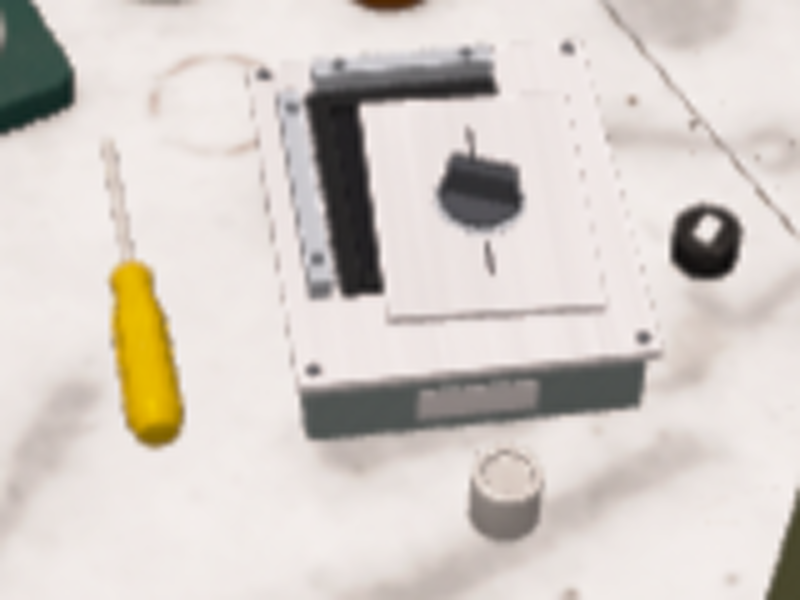

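View pics/c2.png

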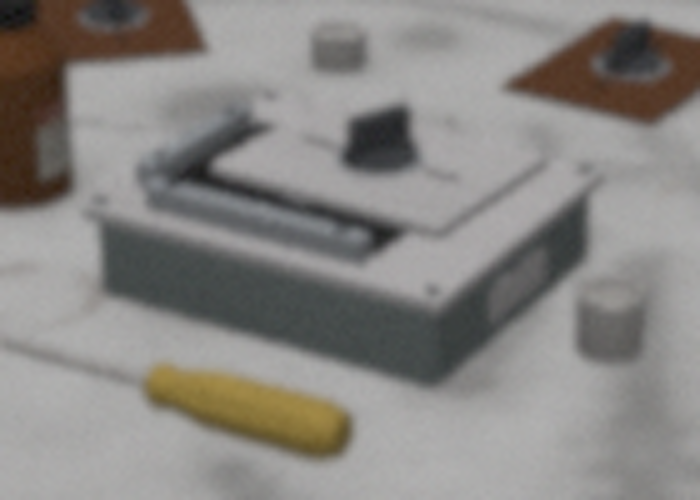

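The only grey panel is on the housing: its wing is at crop (480,190), i.e. scene (346,253). It has the two black marks and lies short of both bars. The brown plates don't fit the description. Next, the geometry.

Run:
```python
from h import *
d=bot.get_image("scene")
o=lambda a,ox=250,oy=215:(np.array(a,float)+.5)/5-.5+[ox,oy]
H=cast(d,o([[300,387],[660,353],[248,72],[580,42]]),.05)
P=cast(d,o([[390,320],[605,303],[360,105],[560,92]]),.061)
print(H.round(4),P.round(4))
for q in(H,P):
    print(q.mean(0)); print([np.arctan2(*(q[b]-q[a])[[1,0]]).round(3) for a,b in((0,2),(1,3))],[np.arctan2(*(q[b]-q[a])[[1,0]]).round(3) for a,b in((1,0),(3,2))],[np.linalg.norm(q[b]-q[a]).round(4) for a,b in((0,2),(1,3),(0,1),(2,3))])
print(rot(bot.state()["ee_rot"]))
```

```text
[[ 0.5232  0.0399  0.05  ]
 [ 0.4717 -0.0979  0.05  ]
 [ 0.6897 -0.0207  0.05  ]
 [ 0.6389 -0.1607  0.05  ]] [[ 0.5293 -0.0042  0.061 ]
 [ 0.4971 -0.0863  0.061 ]
 [ 0.6404 -0.05    0.061 ]
 [ 0.6077 -0.1309  0.061 ]]
[ 0.58086373 -0.05983926  0.05      ]
[np.float64(-0.349), np.float64(-0.359)] [np.float64(1.214), np.float64(1.223)] [np.float64(0.1772), np.float64(0.1785), np.float64(0.1471), np.float64(0.149)]
[ 0.56862235 -0.06782414  0.061     ]
[np.float64(-0.391), np.float64(-0.383)] [np.float64(1.197), np.float64(1.186)] [np.float64(0.1202), np.float64(0.1193), np.float64(0.0882), np.float64(0.0872)]
[[-2.53485203e-04  4.50966685e-01 -8.92540747e-01]
 [ 6.78866738e-04 -8.92540492e-01 -4.50966750e-01]
 [-9.99999737e-01 -7.20229623e-04 -7.99004745e-05]]
```

Run:
```python
from h import *
s=bot.get_image("side")
for z in (0,.2): print(z,cast(s,[[322,195],[412,207],[420,190],[333,110],[405,107]],z).round(3))
print(cast(s,[[305,155],[460,180]],0))
```

```text
0 [[ 0.728 -0.583  0.   ]
 [ 0.44  -0.523  0.   ]
 [ 0.424 -0.691  0.   ]
 [ 1.013 -2.148  0.   ]
 [ 0.596 -2.331  0.   ]]
0.2 [[ 0.596 -0.008  0.2  ]
 [ 0.414  0.03   0.2  ]
 [ 0.405 -0.076  0.2  ]
 [ 0.775 -0.992  0.2  ]
 [ 0.513 -1.108  0.2  ]]
[[ 0.90926532 -1.06864144  0.        ]
 [ 0.29236036 -0.83072547  0.        ]]
```

Run:
```python
from h import *
w=bot.get_image("wrist"); st=bot.state(); p=st["position"]
# where pixel (320,130) hits plane 0.10 below TCP, relative to TCP
print(cast(w,[[320,130],[320,60],[320,240]],p[2]-.09)-p)
t=np.array([.575,-.065,.15])-[(cast(w,[[320,130]],p[2]-.09)-p)[0][0],(cast(w,[[320,130]],p[2]-.09)-p)[0][1],0]
print(t,(rot(st["ee_rot"]).T@(t-p)).round(4), st["time_s"])
```

```text
[[ 7.09245013e-02  3.60081065e-02 -9.00000000e-02]
 [ 1.09770094e-01  5.55857997e-02 -9.00000000e-02]
 [-4.29979607e-05  2.37061576e-04 -9.00000000e-02]]
[ 0.5040755  -0.10100811  0.15      ] [ 0.0638 -0.3324 -0.4044] 0.4
```

Emit:
send_rows(targets=[0,0,0,0,-0.037,-0.045,100,0,0,0,0,-0.037,-0.045,100,0,0,0,0,-0.037,-0.045,100,0,0,0,0,-0.037,-0.045,100,0,0,0,0,-0.037,-0.045,100,0,0,0,0,-0.037,-0.045,100,0,0,0,0.02,-0.037,-0.045,100,0,0,0,0.02,-0.037,-0.045,100,0,0,0,0.024,-0.036,-0.045,100,0,0,0,0,0,0,100,0,0,0,0,0,0,100])

```text
time_s: 1.78
position: [0.505, -0.1013, 0.1501]
ee_rot: [0.164, 0.688, 0.164, -0.688]
wrist_force: [0.7, 0.1, -0.3]
width: 0.999
```

Run:
```python
from h import *
st=bot.state(); print(st["position"],st["joint_pos"],st["time_s"],st["wrist_force"])
w=bot.get_image("wrist"); cv2.imwrite("pics/w1.png",w["frame"][:,:,::-1])
```

```text
[ 0.5049977  -0.10134842  0.15013379] [-3.02051512e-01 -1.29135411e-01  2.01219044e+00 -4.79742360e-04
  1.25813789e+00  8.00359557e-01] 1.775 [ 0.65720471  0.12948764 -0.31995785]
```

View pics/w1.png

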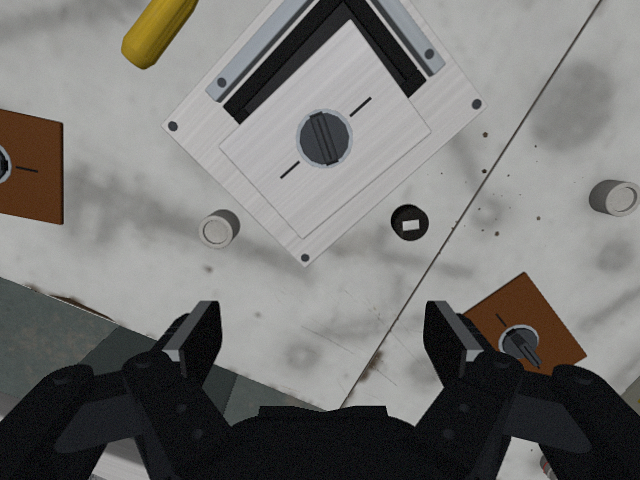

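Wrist view: the grey panel fills roughly (220–430, 20–238), with its fastener at (324,138), the stops up-left and up-right, the die plug at (218,229) and the specimen at (410,222). I'll enlarge this.

Run:
```python
import cv2
a=cv2.imread("pics/w1.png")[0:270,155:490]
cv2.imwrite("pics/w1c.png",cv2.resize(a[:, :266],None,fx=3,fy=2.2) if 0 else cv2.resize(a,None,fx=2.2,fy=2.2,interpolation=cv2.INTER_CUBIC))
b=cv2.imread("pics/w1.png")[95:180,280:370]
cv2.imwrite("pics/w1d.png",cv2.resize(b,None,fx=6,fy=6,interpolation=cv2.INTER_CUBIC))
```

```text
(no output)
```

View pics/w1c.png

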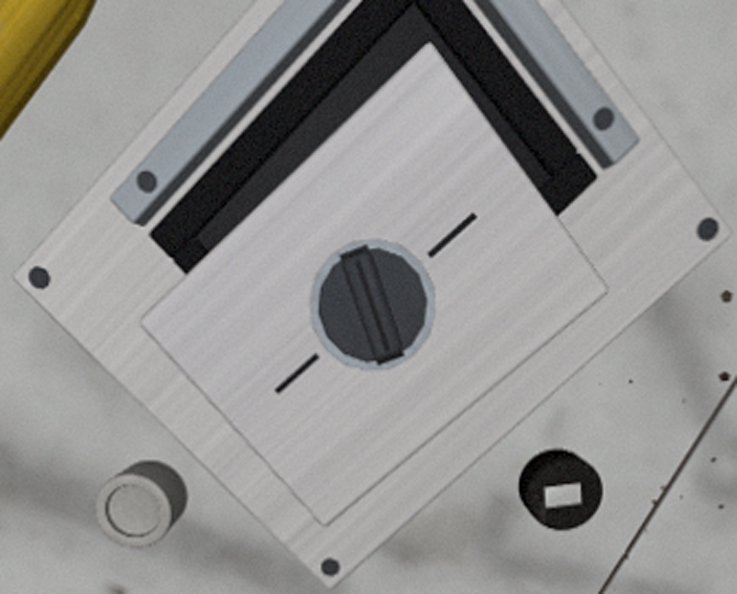

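View pics/w1d.png

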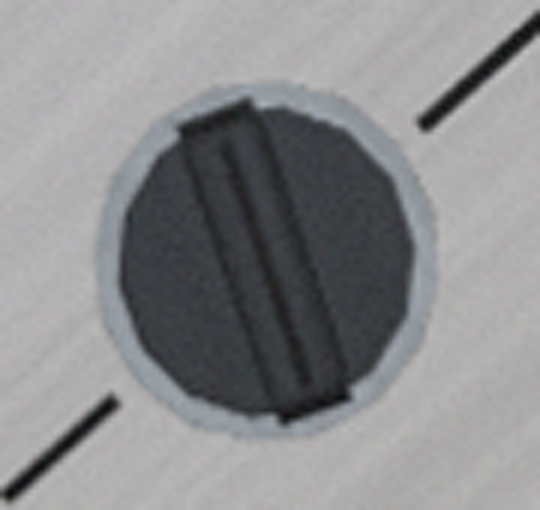

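Run:
```python
from h import *
w=bot.get_image("wrist")
c=lambda a:(np.array(a,float)+.5)/2.2-.5+[155,0]
e=lambda a:(np.array(a,float)+.5)/6-.5+[280,95]
P=cast(w,c([[142,322],[325,525],[430,43],[607,289]]),.061)[:,:2]
print("panel",P.mean(0),[np.arctan2(*(P[b]-P[a])[::-1]).round(3) for a,b in((0,2),(1,3))],[np.arctan2(*(P[b]-P[a])[::-1]).round(3)-np.pi/2 for a,b in((1,0),(3,2))])
M=cast(w,c([[277,392],[318,355],[430,256],[476,215]]),.061)[:,:2]; print("marks",M.mean(0),np.arctan2(*(M[3]-M[0])[::-1]))
W=cast(w,e([[305,385],[227,140]]),.0835)[:,:2]; wa=np.arctan2(*(W[1]-W[0])[::-1]); print("wing",W.mean(0),wa)
H=cast(w,c([[14,276],[330,587],[730,232]]),.05)[:,:2]
h=[np.arctan2(*(H[2]-H[1])[::-1]),np.arctan2(*(H[0]-H[1])[::-1])-np.pi/2]
print("housing",(H[0]+H[2])/2,h)
S=cast(w,c([[133,220],[607,166]]),.062)[:,:2]
th=np.mean(h);Rz=np.array([[np.cos(th),-np.sin(th)],[np.sin(th),np.cos(th)]])
pc=P.mean(0); hc=(H[0]+H[2])/2
print("in housing: panel",(pc-hc)@Rz,"corners",(P-hc)@Rz,"stops",(S-hc)@Rz)
t=rot(bot.state()["ee_rot"]); print("tooly",np.arctan2(t[1,1],t[0,1]))
```

```text
panel [ 0.5723962  -0.07153384] [np.float64(-0.392), np.float64(-0.394)] [np.float64(-0.3987963267948966), np.float64(-0.3977963267948965)]
marks [ 0.57223344 -0.0716585 ] -0.39730569818458195
wing [ 0.57226843 -0.07125368] 0.7910501805795943
housing [ 0.58596226 -0.06339117] [np.float64(-0.3516752783809958), np.float64(-0.3500882803661838)]
in housing: panel [-0.00994064 -0.01230954] corners [[-0.0671161   0.03427635]
 [-0.07133053 -0.05391896]
 [ 0.05140954  0.02940578]
 [ 0.04727454 -0.05900134]] stops [[-0.04650599  0.0560449 ]
 [ 0.06856384 -0.03100111]]
tooly -1.1045079158766076
```

Emit:
send_rows(targets=[-0.1625,0,0,0,0,0,100,-0.1625,0,0,0,0,0,100,0,0,0,0,0.0135,-0.034,100,0,0,0,0,0.0132,-0.0347,100,0,0,0,0.03,0,0,60,0,0,0,0,0,0,60,0,0,0,0,0,0,60])

```text
time_s: 2.75
position: [0.5722, -0.0722, 0.1209]
ee_rot: [0.273, 0.653, 0.272, -0.652]
wrist_force: [0.4, -0.2, 1.1]
width: 0.601
```

Run:
```python
from h import *
st=bot.state(); t=rot(st["ee_rot"]);print(st["position"],st["joint_pos"],np.arctan2(t[1,1],t[0,1]),st["wrist_force"])
w=bot.get_image("wrist"); cv2.imwrite("pics/w2.png",w["frame"][:,:,::-1])
```

```text
[ 0.57222077 -0.0721833   0.12086805] [-2.18518641e-01  3.91873199e-02  1.90187458e+00 -6.81499412e-05
  1.19940613e+00  5.61304575e-01] -0.7797987871529672 [ 0.41627808 -0.2181562   1.1212187 ]
```

View pics/w2.png

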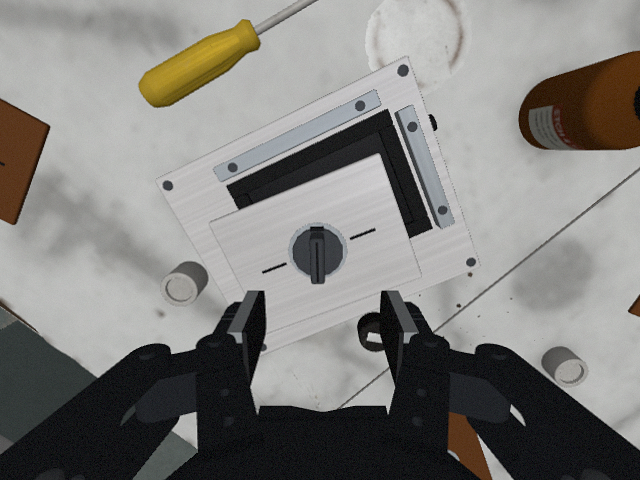

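Run:
```python
from h import *
w=bot.get_image("wrist")
print(cast(w,[[317.5,232],[317.5,279]],.0835))
a=w["frame"][50:300,150:490,::-1]; cv2.imwrite("pics/w2c.png",cv2.resize(a,None,fx=2.3,fy=2.3,interpolation=cv2.INTER_CUBIC))
```

```text
[[ 0.58572755 -0.05722064  0.0835    ]
 [ 0.56433506 -0.0787405   0.0835    ]]
```

View pics/w2c.png

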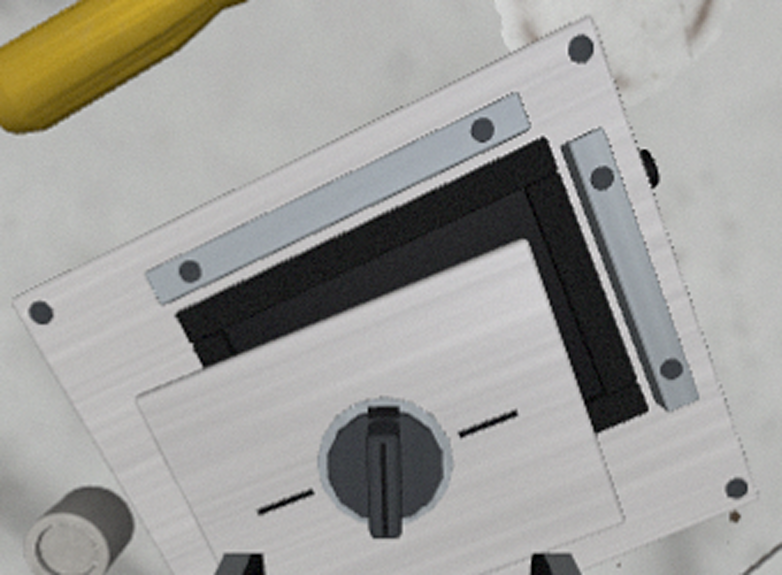

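Run:
```python
from h import *
w=bot.get_image("wrist")
c=lambda a:(np.array(a,float)+.5)/2.3-.5+[150,50]
th=-.351;Rz=np.array([[np.cos(th),-np.sin(th)],[np.sin(th),np.cos(th)]])
X=cast(w,c([[562,148],[660,408]]),.05)[:,:2]; Xt=cast(w,c([[570,143],[667,411]]),.062)[:,:2]; Y=cast(w,c([[163,303],[530,127]]),.062)[:,:2]; P=cast(w,c([[527,240],[136,398],[624,520]]),.061)[:,:2]
print(X@Rz,Xt@Rz,Y@Rz,P@Rz)
ang=lambda q:np.arctan2(*(q[1]-q[0])[::-1]); print(ang(X)+np.pi/2,ang(Xt)+np.pi/2,ang(Y),ang(P[[1,0]]),ang(P[[2,0]])-np.pi/2)
pc=(P[1]+P[2])/2; print(pc,pc@Rz)
```

```text
[[0.64224732 0.19002261]
 [0.6426915  0.10859861]] [[0.64209943 0.19056737]
 [0.64171961 0.11138618]] [[0.52501855 0.19839037]
 [0.63403337 0.19852592]] [[0.6229348  0.1723201 ]
 [0.5043744  0.17795025]
 [0.61914083 0.08418864]]
-0.34554491239359564 -0.35579681918334005 -0.3497565788431681 -0.3984519216343041 -0.3940224409245294
[ 0.57257341 -0.07007501] [0.56175762 0.13106944]
```

Emit:
send_rows(targets=[0,0,0,0.018,-0.001,-0.0015,60,0,0,0,0.017,0,0,60,0,0,0,0,0,0,60,0,0,0,0,0,0,0,0,0,0,0,0,0,0,0,0,0,0,0,0,0,0,0,0,0,0,0,0,0,0,0,0,0,0,0], squeeze=40)

```text
time_s: 3.9
position: [0.5725, -0.0693, 0.085]
ee_rot: [0.273, 0.652, 0.273, -0.652]
wrist_force: [0.2, 0.4, 0.3]
width: 0.001
```

Run:
```python
from h import *
st=bot.state(); t=rot(st["ee_rot"]);print(st["position"],np.arctan2(t[1,1],t[0,1]),st["wrist_force"],st["torque"],st["width"])
th=-.351; u=np.array([np.cos(th),np.sin(th)]); v=np.array([-u[1],u[0]])
for n,q in(("hx",u),("hy",v)): print(n,"tool",(t.T@np.r_[q,0]).round(4))
w=bot.get_image("wrist"); cv2.imwrite("pics/w3.png",w["frame"][:,:,::-1])
```

```text
[ 0.57250264 -0.06926836  0.0849773 ] -0.7780193964483739 [0.15671367 0.36011168 0.26561635] [-0.01114417 -0.04697378 -0.02262486] 0.0006332685600520926
hx tool [ 2.000e-04  9.102e-01 -4.142e-01]
hy tool [ 1.000e-04 -4.142e-01 -9.102e-01]
```

View pics/w3.png

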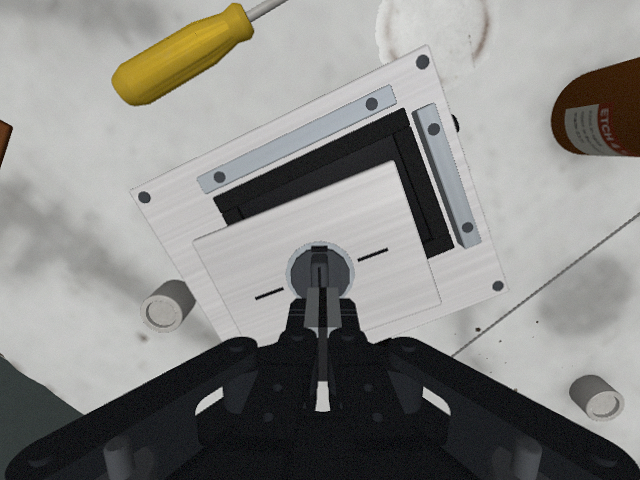

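Run:
```python
from h import *
st=bot.state(); t=rot(st["ee_rot"]);p=st["position"]
w=bot.get_image("wrist")
print(proj(w,[p,p+t@[.017,0,0],[.5725,-.0703,.0835],[.5725,-.0703,.0655]]),w["xyz"],w["xyz"]-p)
a=w["frame"][220:420,230:420,::-1]; cv2.imwrite("pics/w3c.png",cv2.resize(a,None,fx=3,fy=3,interpolation=cv2.INTER_CUBIC))
for n in("scene","side"):
    d=bot.get_image(n); q=proj(d,p)[0].astype(int); print(n,q,proj(d,p+t@[.017,0,0]))
    a=d["frame"][q[1]-60:q[1]+60,q[0]-70:q[0]+70,::-1]; cv2.imwrite(f"pics/{n}3.png",cv2.resize(a,None,fx=4,fy=4,interpolation=cv2.INTER_CUBIC))
```

```text
[[318.89105303 288.78731309]
 [319.1817935  276.04307993]
 [320.30532723 288.88396162]
 [320.4764403  275.56457859]] [ 0.62504629 -0.01827982  0.24617643] [0.05254939 0.05100803 0.16121139]
scene [345 245] [[345.1399228  251.22537933]]
side [339 236] [[339.45472828 243.65791657]]
```

View pics/w3c.png

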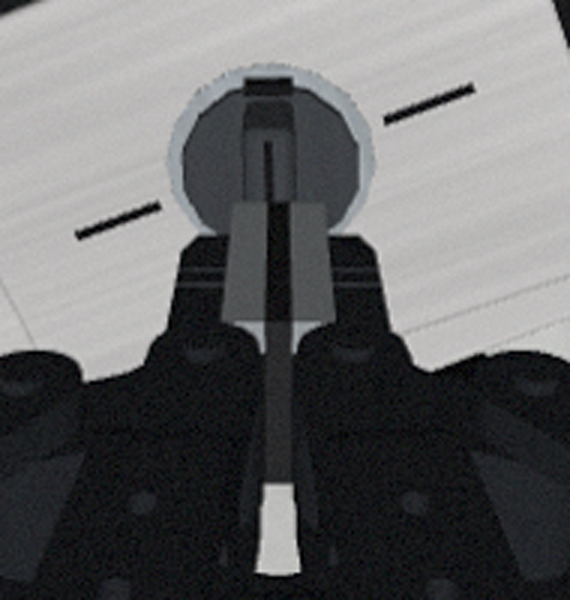

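View pics/side3.png

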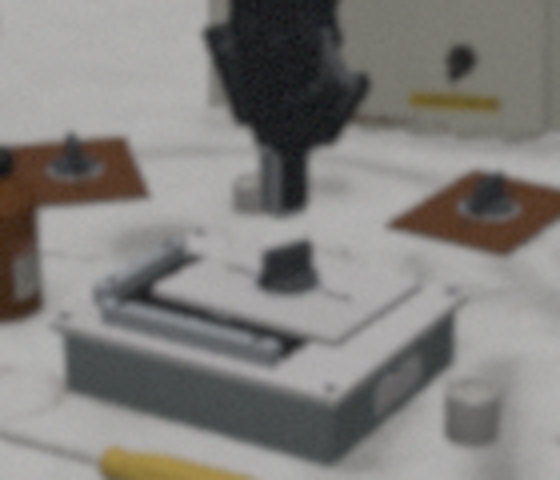

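View pics/scene3.png

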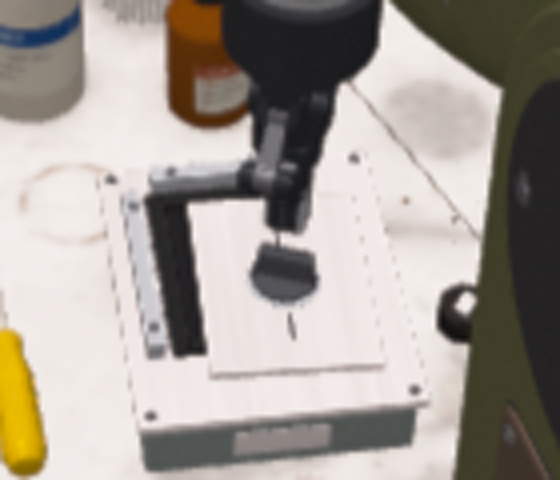

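```bash
cat >> h.py <<'E'
def tri(obs):
    A=np.zeros((3,3));b=np.zeros(3)
    for d,px in obs:
        o=np.asarray(d["xyz"]); v=cast(d,[px],o[2]-1)[0]-o; v/=np.linalg.norm(v)
        M=np.eye(3)-np.outer(v,v);A+=M;b+=M@o
    x=np.linalg.solve(A,b); return x,[ (proj(d,x)[0]-px).round(1) for d,px in obs]
E
python3 - <<'E'
from h import *
D={n:bot.get_image(n) for n in("scene","side","wrist")}
print(bot.state()["position"],bot.state()["time_s"])
print("tips",tri([(D["scene"],[348.7,242.5]),(D["side"],[340.2,229])]))
print("tips+w",tri([(D["scene"],[348.7,242.5]),(D["side"],[340.2,229]),(D["wrist"],[320,288])]))
# flange centre: scene crop (285,283)/4, side crop (288,280), wrist
print("flange",tri([(D["scene"],[275+285/4,185+276/4]),(D["side"],[269+288/4,176+280/4]),(D["wrist"],[320,273])]))
E
```

```text
[ 0.57238353 -0.06922887  0.08478433] 4.25
tips (array([ 0.56966648, -0.0736446 ,  0.09927166]), [array([-0.3, -1.3]), array([0.9, 0.9])])
tips+w (array([ 0.57213757, -0.07103068,  0.09743615]), [array([-2., -1.]), array([-0.5,  2. ]), array([ 0.8, 14.7])])
flange (array([ 0.57052118, -0.07102445,  0.06080093]), [array([-0.1, -0.1]), array([-0.5,  0.4]), array([-0.9,  2.6])])
```

The jaws closed above the wing. Side and scene views put the tips at z≈0.098, about 30 mm higher than the reported TCP implies. I'll open, go down 20 mm and check again.

Emit:
send_rows(targets=[0,0,0,0,0,0,50,0,0,0,0,0,0,50,0,0,0,0,0,0,50,0,0,0,0.01,0,0,50,0,0,0,0.01,0,0,50,0,0,0,0,0,0,50,0,0,0,0,0,0,50])

```text
time_s: 5.12
position: [0.5723, -0.0692, 0.0646]
ee_rot: [-0.273, -0.652, -0.273, 0.652]
wrist_force: [0.2, -0.1, 0.2]
width: 0.498
```

```bash
cat > look.py <<'E'
import sys
from h import *
k=sys.argv[1]
st=bot.state(); t=rot(st["ee_rot"]);p=st["position"]
print(p.round(4),"yaw",np.arctan2(t[1,1],t[0,1]).round(4),"F",st["wrist_force"].round(2),"w",round(st["width"],3),"t",st["time_s"])
for n in("scene","side"):
    d=bot.get_image(n); q=np.array([345,250] if n=="scene" else [340,245])
    a=d["frame"][q[1]-55:q[1]+45,q[0]-50:q[0]+50,::-1]; a=cv2.resize(a,(400,400),interpolation=cv2.INTER_CUBIC)
    im=a if n=="scene" else np.hstack([im,a])
cv2.imwrite(f"pics/ss{k}.png",im)
w=bot.get_image("wrist"); cv2.imwrite(f"pics/wr{k}.png",w["frame"][:,:,::-1])
E
python3 look.py 4
```

```text
[ 0.5723 -0.0692  0.0646] yaw -0.778 F [ 0.2  -0.1   0.15] w 0.498 t 5.125
```

View pics/ss4.png

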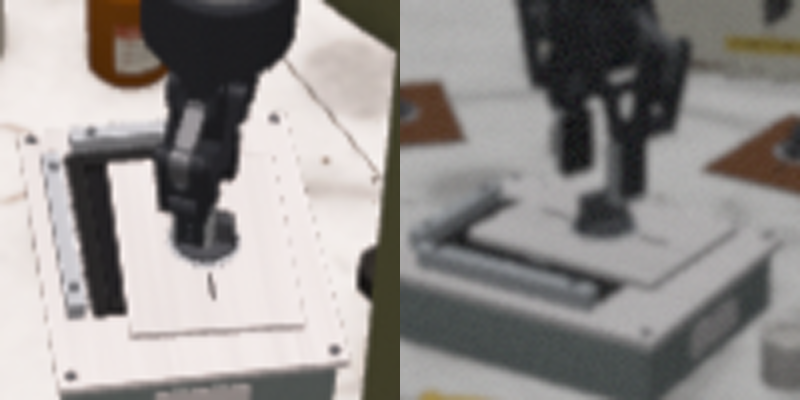

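View pics/wr4.png

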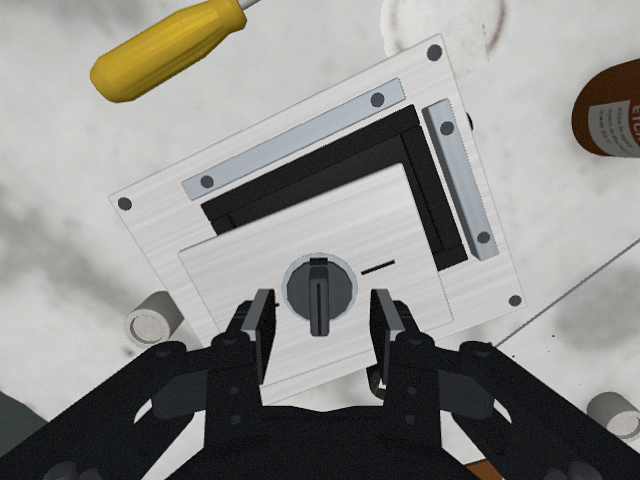

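Emit:
send_rows(targets=[0,0,0,0.008,0,-0.002,50,0,0,0,0,0,0,50,0,0,0,0,0,0,10,0,0,0,0,0,0,0,0,0,0,0,0,0,0,0,0,0,0,0,0,0,0,0,0,0,0,0,0], squeeze=40)

```text
time_s: 6.15
position: [0.5739, -0.0678, 0.057]
ee_rot: [0.273, 0.652, 0.273, -0.652]
wrist_force: [-0.1, 0.9, 0.8]
width: 0.087
```

```bash
python3 look.py 5
```

```text
[ 0.5739 -0.0678  0.057 ] yaw -0.778 F [-0.13  0.88  0.82] w 0.087 t 6.15
```

View pics/ss5.png

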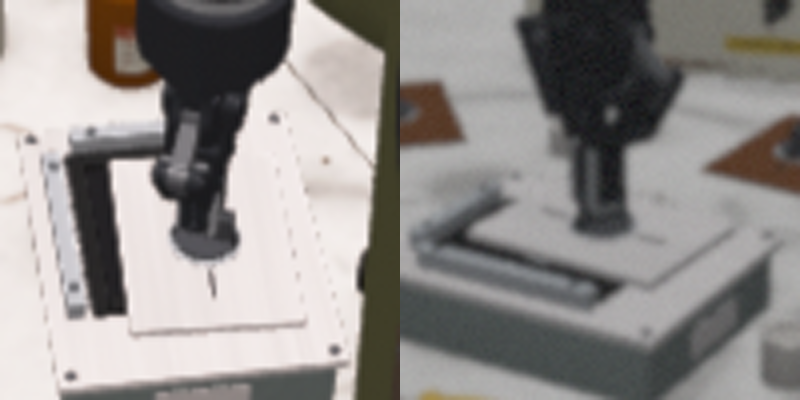

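View pics/wr5.png

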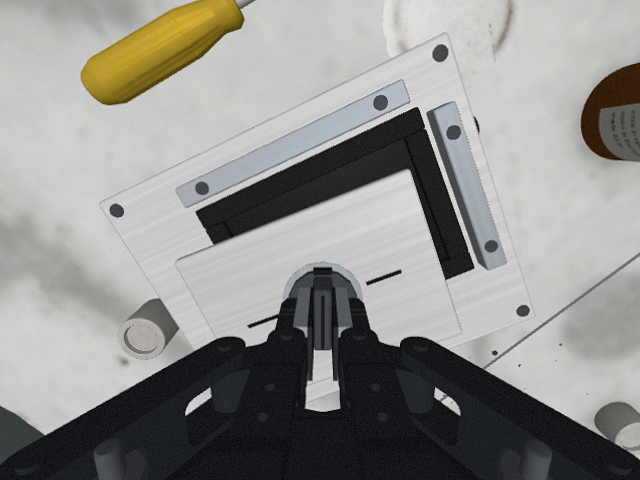

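The grip is on: width 0.087, and both pads are on the wing. Next I slide towards the +x stop.

Emit:
send_rows(targets=[0,0,0,0,0.0036,-0.0017,0,0,0,0,0,0.0036,-0.0017,0,0,0,0,0,0.0036,-0.0017,0,0,0,0,0,0.0036,-0.0017,0,0,0,0,0,0,0,0])

```text
time_s: 6.92
position: [0.5896, -0.0734, 0.057]
ee_rot: [0.273, 0.653, 0.273, -0.652]
wrist_force: [-0.5, -0.2, 2.6]
width: 0.087
```

```bash
python3 look.py 6
```

```text
[ 0.5896 -0.0734  0.057 ] yaw -0.7781 F [-0.46 -0.23  2.59] w 0.087 t 6.925
```

View pics/wr6.png

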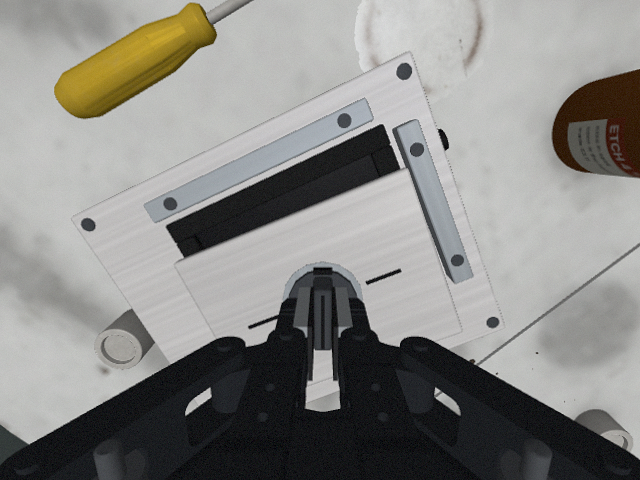

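Emit:
send_rows(targets=[0,0,0,0,0.0018,-0.0008,0,0,0,0,0,0.0018,-0.0008,0,0,0,0,0,0,0,0])

```text
time_s: 7.45
position: [0.5911, -0.0742, 0.0565]
ee_rot: [-0.272, -0.651, -0.274, 0.653]
wrist_force: [-5.4, 1.2, 5.7]
width: 0.086
```

```bash
python3 look.py 7
```

```text
[ 0.5911 -0.0742  0.0565] yaw -0.7779 F [-5.43  1.18  5.66] w 0.086 t 7.45
```

Emit:
send_rows(targets=[0,0,0,-0.0007,-0.0017,-0.0036,0,0,0,0,0,-0.0017,-0.0036,0,0,0,0,0,-0.0017,-0.0036,0,0,0,0,0,-0.0017,-0.0036,0,0,0,0,0,-0.0012,-0.0027,0,0,0,0,0,0,0,0])

```text
time_s: 8.35
position: [0.5978, -0.0572, 0.057]
ee_rot: [-0.273, -0.651, -0.273, 0.653]
wrist_force: [-4.9, -3.0, 3.3]
width: 0.085
```

```bash
python3 look.py 8
```

```text
[ 0.5978 -0.0572  0.057 ] yaw -0.7776 F [-4.85 -3.01  3.25] w 0.085 t 8.35
```

View pics/wr8.png

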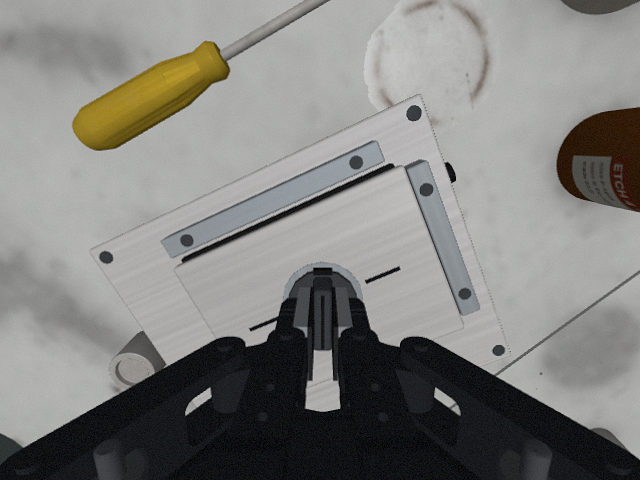

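Now flush on +x, with roughly 4–5 mm left in y. Continuing in y until contact.

Emit:
send_rows(targets=[0,0,0,0,-0.001,-0.0022,0,0,0,0,0,-0.001,-0.0022,0,0,0,0,0,-0.001,-0.0022,0,0,0,0,0,0,0,0])

```text
time_s: 9.0
position: [0.5995, -0.0527, 0.057]
ee_rot: [-0.274, -0.65, -0.272, 0.654]
wrist_force: [-8.1, -10.1, 4.2]
width: 0.088
```

```bash
python3 look.py 9
python3 - <<'E'
import cv2
a=cv2.imread("pics/wr9.png")[90:370,90:510]; cv2.imwrite("pics/wr9c.png",cv2.resize(a,None,fx=1.9,fy=1.9,interpolation=cv2.INTER_CUBIC))
E
```

```text
[ 0.5995 -0.0527  0.057 ] yaw -0.777 F [ -8.13 -10.06   4.18] w 0.088 t 9.0
```

View pics/wr9c.png

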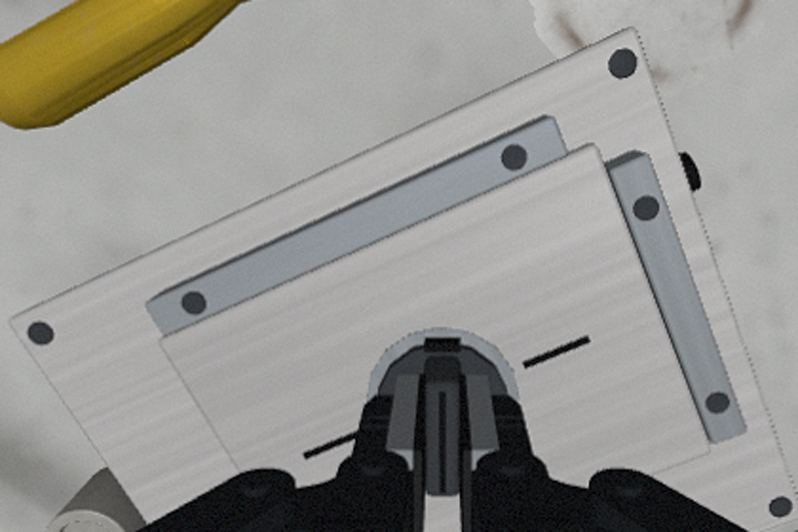

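Run:
```python
from h import *
w=bot.get_image("wrist"); st=bot.state(); p=st["position"]
print(w["xyz"]-p)
c=lambda a:(np.array(a,float)+.5)/1.9-.5+[90,90]
S=cast(w,c([[193,303],[514,157],[646,208],[717,402]]),.062); print(S,np.linalg.norm(S[0]-S[1]),np.linalg.norm(S[2]-S[3]))
w2=dict(w); # pose at w2: TCP moved; rebuild
p2=np.array([.57222,-.07218,.12087]); w2["xyz"]=p2+(w["xyz"]-p)
c2=lambda a:(np.array(a,float)+.5)/2.3-.5+[150,50]
S2=cast(w2,c2([[190,272],[482,130],[602,178],[671,370]]),.062); print(S2,np.linalg.norm(S2[0]-S2[1]),np.linalg.norm(S2[2]-S2[3]))
print("wing ends",cast(w,c([[442,372],[442,495]]),.0835))
P=cast(w,c([[597,145],[161,340],[710,453]]),.061)[:,:2]; print("panel c",(P[1]+P[2])/2,np.arctan2(*(P[0]-P[1])[::-1]), np.linalg.norm(P[0]-P[1]),np.linalg.norm(P[0]-P[2]))
print("tcp ray at z .075",p)
```

```text
[0.05330227 0.05179674 0.16072465]
[[ 0.57232484  0.00602917  0.062     ]
 [ 0.65407942 -0.02374942  0.062     ]
 [ 0.66846974 -0.05478961  0.062     ]
 [ 0.64910887 -0.10770346  0.062     ]] 0.08700906039473279 0.056344641443442485
[[ 0.57205915  0.00542844  0.062     ]
 [ 0.65310235 -0.02371932  0.062     ]
 [ 0.66760731 -0.05447454  0.062     ]
 [ 0.64833149 -0.10748148  0.062     ]] 0.08612545302508733 0.05640294799664518
wing ends [[ 0.61038446 -0.04414715  0.0835    ]
 [ 0.58813689 -0.0668074   0.0835    ]]
panel c [ 0.5982888  -0.05689269] -0.35160934808990835 0.11890965251342338 0.08944687853312257
tcp ray at z .075 [ 0.59947923 -0.05267934  0.05698669]
```

The panel is flush and square in the corner (yaw −0.352 against housing −0.351). I'll dwell two rows, then turn the wing 1.145 rad clockwise, with a small shift to keep the axis still.

Emit:
send_rows(targets=[0,0,0,0,0,0,0,0,0,0,0,0,0,0,0.1145,0,0,0,0.0003,0,0,0.1145,0,0,0,0.0003,0,0,0.1145,0,0,0,0.0003,0,0,0.1145,0,0,0,0.0003,0,0,0.1145,0,0,0,0.0003,0,0])

```text
time_s: 10.07
position: [0.6004, -0.0544, 0.057]
ee_rot: [-0.079, -0.701, -0.075, 0.705]
wrist_force: [-7.1, -11.1, 4.4]
width: 0.089
```

```bash
python3 look.py 10
```

```text
[ 0.6004 -0.0544  0.057 ] yaw -1.3534 F [ -7.08 -11.09   4.44] w 0.089 t 10.075
```

View pics/wr10.png

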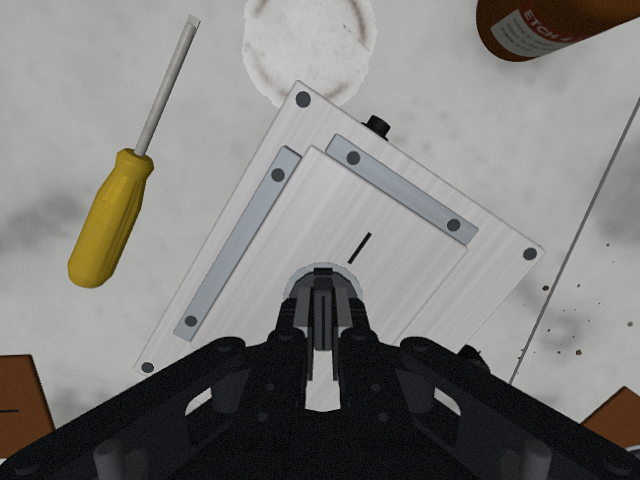

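Emit:
send_rows(targets=[0.114,0,0,0,0.0003,0,0,0.114,0,0,0,0.0003,0,0,0.114,0,0,0,0.0003,0,0,0.114,0,0,0,0.0003,0,0,0.114,0,0,0,0.0003,0,0,0,0,0,0,0,0,0,0,0,0,0,0,0,0])

```text
time_s: 11.1
position: [0.6003, -0.0563, 0.057]
ee_rot: [0.12, -0.695, 0.125, 0.698]
wrist_force: [-7.1, -11.8, 3.9]
width: 0.09
```

```bash
python3 look.py 11; python3 -c "
from h import *
print(bot.state()['joint_pos'],rot(bot.state()['ee_rot']).round(4))"
```

```text
[ 0.6003 -0.0563  0.057 ] yaw -1.9198 F [ -7.09 -11.84   3.91] w 0.09 t 11.1
[-0.17899975  0.16982554  1.87787523 -0.00802194  1.09711663  1.7443898 ] [[-0.0044 -0.3419 -0.9397]
 [-0.0065 -0.9397  0.3419]
 [-1.      0.0076  0.002 ]]
```

View pics/wr11.png

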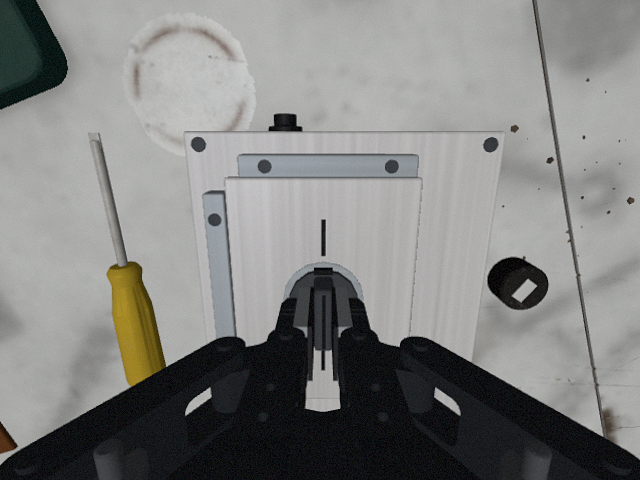

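View pics/ss11.png

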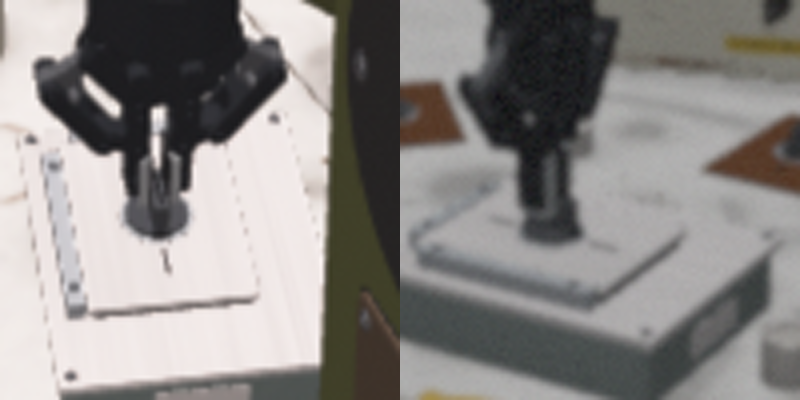

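Wing and marks are in line and the panel is flush in both corners. I'll ease the sideways push a little and press down.

Emit:
send_rows(targets=[0,0,0,0,0.002,0,0,0,0,0,0.0015,0,0,0,0,0,0,0.0015,0,0,0,0,0,0,0.0015,0,0,0,0,0,0,0.0015,0,0,0,0,0,0,0,0,0,0])

```text
time_s: 12.0
position: [0.6004, -0.0564, 0.0531]
ee_rot: [0.121, -0.695, 0.124, 0.697]
wrist_force: [-10.2, -6.0, 14.5]
width: 0.091
```

```bash
python3 look.py 12; python3 -c "
from h import *
print(rot(bot.state()['ee_rot']).round(4))"
```

```text
[ 0.6004 -0.0564  0.0531] yaw -1.92 F [-10.19  -5.99  14.54] w 0.091 t 12.0
[[-0.0033 -0.3421 -0.9397]
 [-0.0033 -0.9397  0.3421]
 [-1.      0.0042  0.0019]]
```

View pics/wr12.png

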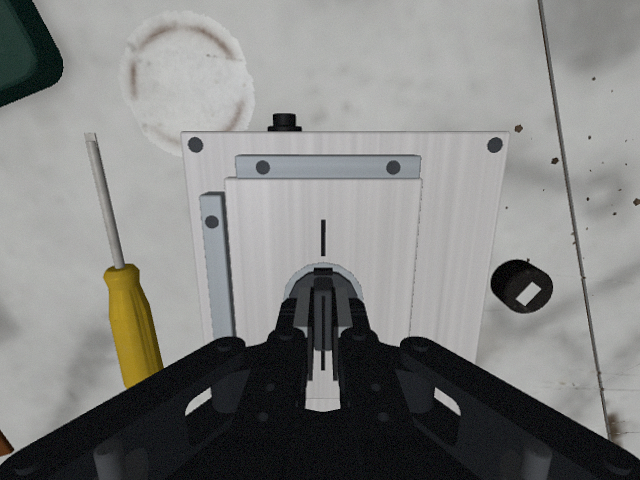

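Emit:
send_rows(targets=[0,0,0,0.0015,0,0,0,0,0,0,0.0015,0,0,0,0,0,0,0,0,0,0,0,0,0,0,0,0,0])

```text
time_s: 12.65
position: [0.6004, -0.0565, 0.052]
ee_rot: [0.121, -0.695, 0.124, 0.698]
wrist_force: [-17.3, -6.2, 22.9]
width: 0.086
```

Emit:
send_rows(targets=[0,0,0,0.0015,0,0,0,0,0,0,0.0015,0,0,0,0,0,0,0,0,0,0,0,0,0,0,0,0,0])

```text
time_s: 13.15
position: [0.6005, -0.0565, 0.0519]
ee_rot: [0.121, -0.695, 0.124, 0.698]
wrist_force: [-23.6, -4.4, 36.7]
width: 0.086
```

Emit:
send_rows(targets=[0,0,0,-0.002,0,0.0015,0,0,0,0,0,0,0,0,0,0,0,0,0,0,0])

```text
time_s: 13.52
position: [0.6005, -0.0564, 0.052]
ee_rot: [-0.121, 0.697, -0.124, -0.696]
wrist_force: [-14.4, -6.5, 23.2]
width: 0.088
```

```bash
python3 look.py 13
python3 - <<'E'
from h import *
print(rot(bot.state()['ee_rot']).round(4),bot.state()["joint_velocities"].round(4))
s=bot.get_image("side")["frame"][210:300,270:400,::-1]; cv2.imwrite("pics/s13.png",cv2.resize(s,None,fx=6,fy=6,interpolation=cv2.INTER_CUBIC))
a=cv2.imread("pics/wr13.png")[120:380,170:520]; cv2.imwrite("pics/wr13c.png",cv2.resize(a,None,fx=2.2,fy=2.2,interpolation=cv2.INTER_CUBIC))
E
```

```text
[ 0.6005 -0.0564  0.052 ] yaw -1.9197 F [-14.35  -6.5   23.23] w 0.088 t 13.525
[[-4.000e-04 -3.419e-01 -9.397e-01]
 [-4.400e-03 -9.397e-01  3.419e-01]
 [-1.000e+00  4.300e-03 -1.100e-03]] [-0.0019  0.0001 -0.0011  0.0009  0.0015 -0.0024]
```

View pics/s13.png

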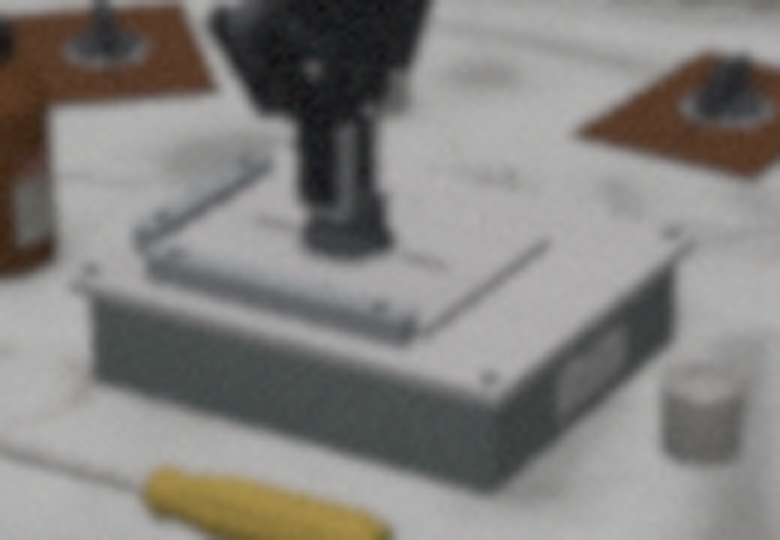

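View pics/wr13c.png

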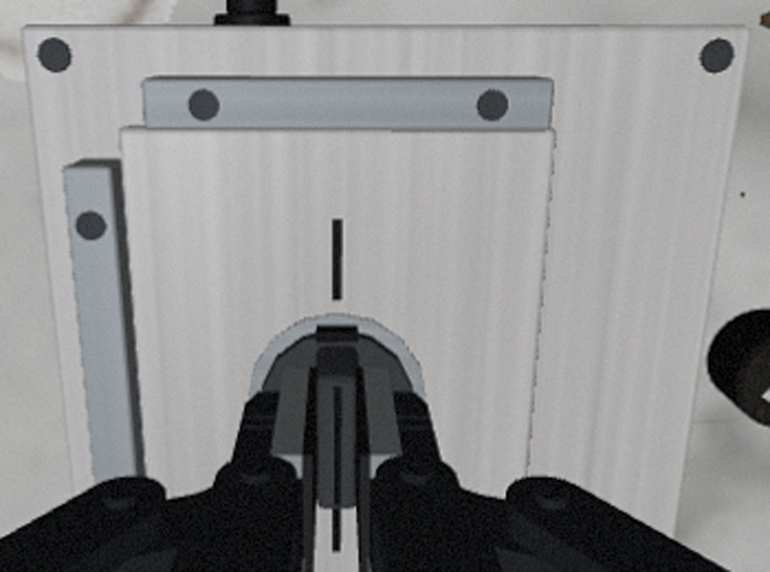

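View pics/ss13.png

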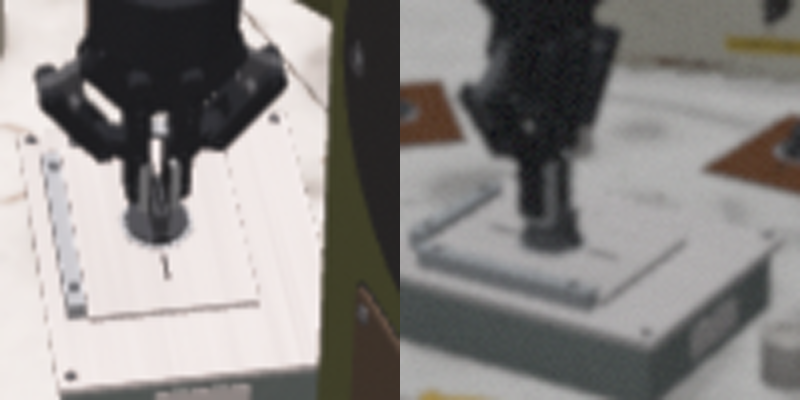

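Run:
```python
from h import *
w=bot.get_image("wrist"); c=lambda a:(np.array(a,float)+.5)/2.2-.5+[170,120]
P=cast(w,c([[124,129],[551,130]]),.056)[:,:2]; print("+x edge",P,"yaw",np.arctan2(*(P[0]-P[1])[::-1])-np.pi/2)
print(bot.state()["wrist_force"],bot.state()["position"]); print(bot.finish_job())
```

```text
+x edge [[ 0.66912087 -0.03579675]
 [ 0.63900654 -0.11810601]] yaw -0.35074072675220114
[-14.50581822  -5.61192801  22.28250599] [ 0.60045208 -0.0564396   0.05197247]
the job is handed in; nothing more can be done
None
```

I handed the job in at about 13.6 s of the 67 s allowed; it gave no verdict. The arm still grips the wing and presses the panel down with about 22 N.

**What I did**
- I gripped the fastener's wing and slid the panel until it touched the +x stop, then the +y stop.
- I turned the wing about 1.14 rad clockwise and pressed down until the panel met a hard stop.

**Last checks**
- **Square:** panel yaw was −0.351 rad, the same as the housing, and it looked flush at both stops.
- **Wing:** its groove lies in line with the engraved marks. Tool yaw puts it within about 0.01 rad.
- **Pressed home:** the tool went down 5.1 mm from where I gripped the wing. Another 14 N moved it only 0.1 mm, and the side view shows the panel lower than before.
- **Bystanders:** the specimen and screwdriver in the last wrist view and the die plug in the last side view look undisturbed.

**What disagreed**
- **Fingertip height:** the fingertips were about 30 mm higher than the stated TCP-to-tips distance implies. My first grasp closed on air above the wing, so I set the height from the camera views instead.
- **Sideways push:** about 15 N towards the stops remained at the end. It had peaked at about 24 N while pressing, and I eased it.
- **Panel height:** I judged the last millimetre from tool travel and the hard stop; I did not measure it in an image.
- **Contact:** the fingers hold the wing and do not touch the panel plate. I took the fastener to count as part of the panel for the 3 N check.

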